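Make up two painting kits in the ceramics studio

ROBOT

A 7-joint arm with a two-finger parallel gripper is mounted at the origin on the work surface. World frame = base frame: x ahead of the robot, y to its left, z up, the work surface at z = 0. Lengths are in m, angles in rad, forces in N, time in s.
With the tool pointing down it reaches from about 0.425 to 0.925 m from the base axis. Payload 6.8 kg.
Tool frame: the origin (TCP) lies at the very end of the fingers, on their centre line; the grasp point (between the pads) lies bot.tcp_to_grasp behind it (bot.tcp_to_grasp is the distance from the TCP to the grasp point, in m); z points along the fingers, y is the line along which they close (so a half turn about z gives the same grasp; the last joint's range is limited). The gripper opens to 85 mm and grips with 20 to 120 N. Pads are 22 mm wide; open, the fingers measure 114 mm over their backs; the gripper's body (76 mm by 85 mm) begins 54 mm behind the grasp point. The pads swing forward as they close: fully open they stand 13 mm farther back than shut.
Start: joints at [-1.302, 0.477, 0.022, 1.555, -0.011, 1.109, -0.083], TCP at [0.248, 0.628, 0.2] pointing down, gripper open.
Joint ranges: [-2.96, 2.96], [-0.34, 2.1], [-1.41, 1.46], [0.24, 2.44], [-1.37, 4.51], [0.17, 1.92], [-2.96, 2.96]. Speed limits (rad/s): [2.39, 2.39, 3.14, 3.14, 3.14, 3.14, 3.14].

INTERFACE

Orientations are given as a unit quaternion [w, x, y, z].
In Python, from station import bot gives the robot as it stands.
- The arm moves only by the tool servo_tool, never from a script. Its argument "motion" is a list that holds one entry, the list of rows, each a list of 7 numbers: the shift along the tool's x, y, z in m, then the turn, a rotation vector about the tool's x, y, z in units of 5 degrees (1.0 is 5 degrees), then the opening, from 0 (shut) to 1 (fully open). A call has 1 to 20 rows; each row is the pose to reach, as a shift and turn from the pose commanded when the call began, along the tool's axes at that moment; what a row does not reach only later rows make up. A row lasts 1/12 s, in which the tool goes at most 41.7 mm and 7.16 degrees, less where a joint would pass 70% of its speed; a pose out of reach is approached as far as the arm can. A call with a gripper value outside its range is refused whole. The fingers move at their own pace and stop on an object; "grip_force" is the grip in N (left out, the last holds). Time passes only in rows, so rows that repeat a pose let the fingers close. It gives the time, the measured TCP pose, the force, the opening and the grip force at its end, in the units of the state.
- bot.get_obs(): the state, without advancing time (a new reading comes with each control period).
- bot.read_camera(name): name is "scene" or "side" or "wrist"; returns a dict with "img" (420x560x3 uint8, red, green, blue), "K" (3x3 intrinsics, pixels), "k1" (the pictures are not rectified: a ray, as slopes to the right and down, at radius r is drawn at 1 + k1 r^2 times it, then the intrinsics apply), "pose" (4x4, takes a point from camera to world coordinates). Camera axes: x right, y down, z forward; pixel columns grow to the right and rows downward; lengths in m; the calibration is good to about 2 mm. A picture is of the moment at which its call begins. There is no depth.
- bot.hand_in(): hands the job in; it is judged then, once.
The state is a dict: "t": time; "q": joint angles; "joint_vel": joint speeds; "joint_torque": joint torques, N m; "eef_pos": TCP position; "tool_rot": TCP orientation; "contact_force": force on the tool from outside, world axes, zero at the start; "torque": the same for the moment, N m; "gripper_width": opening from 0.0 (shut) to 1.0 (fully open); "grasp_force": force on a finger pad.
Only numpy, scipy, OpenCV 4.12 (cv2) and the standard library are available. Lean on these libraries where they do the work, as an engineer would, in place of code of your own. Each camera call takes 0.05 s, during which the arm holds its last target. There are 200 camera calls.

TASK

Make up two painting kits for the class. Yellow tray: stand the terracotta pig in the cork-lined compartment and the blue glaze jar in the bare one; grey tray: lay the square white plaster plinth flat in the cork-lined compartment, stand the dark grey clay bear upright on the middle of the plinth, and put the red glaze jar in the bare compartment. Set everything down gently without dropping it, each piece flat on the floor of its compartment (the bear on its plinth), and leave the green jar, the cup and the spatula where they are.

Things in the scene. Friction and masses are not known exactly. Their poses are not given: they have to be found in the camera images.
- yellow_tray: Yellow plastic kit tray, 80 mm along its x, 155 mm along its y, 17 mm high; floor 5 mm thick, walls and divider 5 mm. Two compartments 70 x 70 mm inside: the one centred at y = +37.5 mm has a flush brown cork lining (surface 5 mm above the underside), the one at y = -37.5 mm is bare yellow plastic. Loose, 0.5 kg. Origin: centre of its underside, z up.
- grey_tray: Grey plastic kit tray, 80 mm along its x, 155 mm along its y, 17 mm high; floor 5 mm thick, walls and divider 5 mm. Two compartments 70 x 70 mm inside: the one centred at y = +37.5 mm has a flush brown cork lining (surface 5 mm above the underside), the one at y = -37.5 mm is bare grey plastic. Loose, 0.5 kg. Origin: centre of its underside, z up.
- pig: Fired terracotta (red-brown) pig figurine with a flat snout, stands upright on a round foot 48 mm across and 8 mm high; above it an upright cylindrical body 40 mm across up to 48 mm, then a round head 34 mm across with its top at 72 mm (ears to 75 mm). 0.13 kg. Origin: centre of its underside, z up, face towards its -x.
- bear: Dark grey clay (stoneware) bear figurine with round ears, stands upright on a round foot 48 mm across and 8 mm high; above it an upright cylindrical body 40 mm across up to 48 mm, then a round head 34 mm across with its top at 72 mm (ears to 75 mm). 0.13 kg. Origin: centre of its underside, z up, face towards its -x.
- plinth: White plaster plinth for the bear: a plain square block 52 by 52 mm, 24 mm high, lying flat. 0.09 kg. Origin: centre of its underside, z up, x and y along its sides.
- blue_jar: Blue glaze jar: an upright white cylinder 40 mm across and 55 mm high with a blue lid (top 13 mm, same diameter) and a blue band. 0.11 kg. Origin: centre of its underside, z up.
- red_jar: Red glaze jar: an upright white cylinder 40 mm across and 55 mm high with a red lid (top 13 mm, same diameter) and a red band. 0.11 kg. Origin: centre of its underside, z up.
- green_jar: Green glaze jar: an upright white cylinder 40 mm across and 55 mm high with a green lid (top 13 mm, same diameter) and a green band. 0.11 kg. Origin: centre of its underside, z up. Not part of the kits; stays where it is.
- cup: Empty blue ceramic cup, 72 mm across the rim, 75 mm high, standing beside the trays. Stays where it is. Origin: centre of its underside.
- spatula: Wooden-handled spatula lying flat beside the trays. Stays where it is. Its long axis is its x.
There are look-alikes about, which are no part of the job. What is shaped like the bear but pink is not meant.

How it is judged:
At the end, for the whole second after the job is handed in: Pig and plinth within 14 mm (x, y) of the cork compartment centre of their tray, blue and red jar within 18 mm of the bare one, undersides on the floor within 4 mm; bear within 14 mm of the plinth centre, foot on its top within 4 mm; all upright within 0.12 rad and at rest (x of pig in the frame of yellow_tray between -0.014 and 0.014 m and y of pig in the frame of yellow_tray between 0.0235 and 0.0515 m and z of pig in the frame of yellow_tray between 0.001 and 0.009 m and x of blue_jar in the frame of yellow_tray between -0.018 and 0.018 m and y of blue_jar in the frame of yellow_tray between -0.0555 and -0.0195 m and z of blue_jar in the frame of yellow_tray between 0.001 and 0.009 m and x of plinth in the frame of grey_tray between -0.014 and 0.014 m and y of plinth in the frame of grey_tray between 0.0235 and 0.0515 m and z of plinth in the frame of grey_tray between 0.001 and 0.009 m and x of red_jar in the frame of grey_tray between -0.018 and 0.018 m and y of red_jar in the frame of grey_tray between -0.0555 and -0.0195 m and z of red_jar in the frame of grey_tray between 0.001 and 0.009 m and horizontal distance between bear and plinth below 0.014 m and z of bear in the frame of plinth between 0.02 and 0.028 m and angle between each of pig, bear, blue_jar, red_jar, plinth, yellow_tray, grey_tray's own z axis and vertical below 0.12 rad and linear speed of each of pig, bear, blue_jar, red_jar, plinth below 0.02 m/s); the robot touches nothing.
It fails at once if green jar was moved by more than 25 mm (distance of green_jar from where it was at the start of the episode above 0.025 m).
It fails at once if cup was moved by more than 25 mm (distance of cup from where it was at the start of the episode above 0.025 m).
It fails at once if spatula was moved by more than 25 mm (distance of spatula from where it was at the start of the episode above 0.025 m).
It fails at once if a piece was dropped or flung: faster than 0.6 m/s while not held ((linear speed of pig above 0.6 m/s and contact force between the fingers and pig below 0.05 N) or (linear speed of bear above 0.6 m/s and contact force between the fingers and bear below 0.05 N) or (linear speed of blue_jar above 0.6 m/s and contact force between the fingers and blue_jar below 0.05 N) or (linear speed of red_jar above 0.6 m/s and contact force between the fingers and red_jar below 0.05 N) or (linear speed of plinth above 0.6 m/s and contact force between the fingers and plinth below 0.05 N)).
It also fails if it takes over 115 s, if anything falls off the work surface, if the arm or the gripper's body presses on something with over 40 N, if the wrist force passes 120 N, or if a joint passes its speed limit or range.

## Working session

There is one attempt and no reset: what is moved stays moved. The work goes in short steps, Python scripts to look and compute and a tool call to move; the robot and the scene stay as the last step left them, time stands still between calls to the robot, and variables do not carry over. Pictures are saved under pics/ and viewed, at most 14 in all, crops included, and the job is handed in when it is done.

Besides the shell and the picture viewer there is one more tool, called as name(argument=value, ...), one argument or row to a line, values as JSON. servo_tool: Moves the arm, as the interface text tells. Its arguments: {"type":"object","properties":{"motion":{"type":"array"},"grip_force":{"type":"number"}},"required":["motion"]}

```bash
mkdir -p pics; ls; python3 - <<'E'
from station import bot
import cv2,numpy as np
o=bot.get_obs();print({k:np.round(v,3).tolist() for k,v in o.items()},bot.tcp_to_grasp)
for n in("scene","side"):
    c=bot.read_camera(n);cv2.imwrite(f"pics/{n}0.png",c["img"][:,:,::-1]);print(n,c["K"].tolist(),c["k1"],c["pose"].round(3).tolist())
a=cv2.imread("pics/scene0.png");b=cv2.imread("pics/side0.png")
E
```

```text
pics
{'t': 0.0, 'q': [-1.302, 0.478, 0.022, 1.556, -0.011, 1.109, -0.083], 'joint_vel': [0.001, -0.001, -0.001, -0.001, 0.001, -0.001, -0.001], 'joint_torque': [-0.0, -59.643, 1.608, -28.119, 0.013, 0.009, 0.0], 'eef_pos': [0.248, 0.627, 0.199], 'tool_rot': [-0.0, 0.187, 0.982, -0.001], 'contact_force': [0.564, 0.321, 0.115], 'torque': [0.029, -0.018, 0.01], 'grasp_force': 0.0, 'gripper_width': 0.999} 0.0187
scene [[501.33720726169287, 0.0, 279.0712691600097], [0.0, 501.33720726169287, 210.82956182542657], [0.0, 0.0, 1.0]] -0.04181121236075761 [[-0.682, 0.616, -0.394, 1.099], [0.731, 0.564, -0.383, 0.451], [-0.014, -0.55, -0.835, 1.032], [0.0, 0.0, 0.0, 1.0]]
side [[411.3490776549434, 0.0, 281.6171030012159], [0.0, 411.3490776549434, 203.14209542679347], [0.0, 0.0, 1.0]] 0.023497658972312752 [[0.98, -0.137, 0.146, 0.461], [-0.2, -0.627, 0.753, -0.877], [-0.012, -0.767, -0.641, 0.808], [0.0, 0.0, 0.0, 1.0]]
```

View pics/scene0.png

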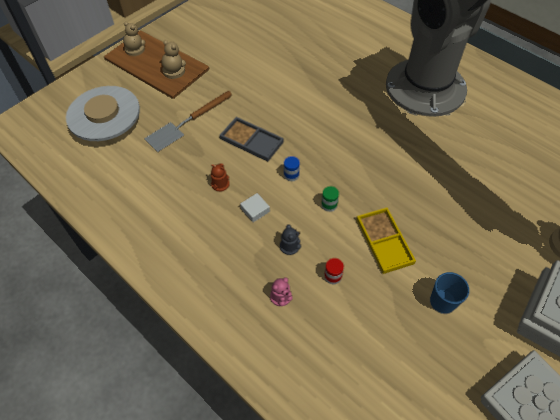

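View pics/side0.png

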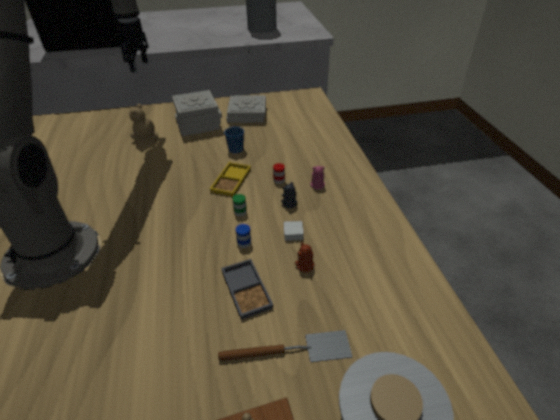

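The scene view shows the pig (220,178), bear (290,240), plinth (255,208), and the blue (291,168), green (330,198) and red (334,270) jars. The yellow tray is at (385,240), the grey tray at (252,138), the cup at (449,292) and the spatula at (190,120).

Bear-shaped candidates are the dark grey one (290,240), the pink one (281,291) and the tan ones on the board (132,40) and (172,60). Only (290,240) is dark grey. The pig is the only terracotta figure, at (220,178). I'll confirm both in an enlarged crop while measuring.

```bash
cat > h.py <<'E'
import cv2,numpy as np
from station import bot
def rays(c,uv):
    K=c["K"];d=np.array([c["k1"],0,0,0,0.])
    n=cv2.undistortPoints(np.float64(uv).reshape(-1,1,2),K,d).reshape(-1,2)
    return np.c_[n,np.ones(len(n))]@c["pose"][:3,:3].T, c["pose"][:3,3]
def plane(c,uv,z):
    r,o=rays(c,uv);return (o+r*((z-o[2])/r[:,2])[:,None])[:,:2]
def tri(obs):
    A=0;b=0
    for c,uv in obs:
        r,o=rays(c,[uv]);r=r[0]/np.linalg.norm(r);P=np.eye(3)-np.outer(r,r);A=A+P;b=b+P@o
    return np.linalg.solve(A,b)
# hsv ranges
R={"blue":((108,150,90),(125,255,255)),"green":((55,100,40),(85,255,255)),"red":((174,170,100),(180,255,255)),
"red2":((0,225,120),(3,255,255)),"yellow":((23,215,100),(32,255,255)),"pig":((3,140,40),(11,255,200)),"dark":((90,0,10),(150,110,110)),"white":((0,0,150),(180,50,255)),"cork":((6,60,60),(17,190,220))}
def comp(c,name,seed,win=45,close=3):
    h=cv2.cvtColor(c["img"],cv2.COLOR_RGB2HSV);m=cv2.inRange(h,*map(np.array,R[name]))
    if name=="red":m|=cv2.inRange(h,*map(np.array,R["red2"]))
    w=np.zeros_like(m);u,v=seed;w[max(0,v-win):v+win,max(0,u-win):u+win]=255;m&=w
    if close:m=cv2.morphologyEx(m,cv2.MORPH_CLOSE,np.ones((close,close)))
    n,l,s,ce=cv2.connectedComponentsWithStats(m)
    i=1+np.argmax(s[1:,4]);m=np.uint8(l==i)*255
    return m,ce[i],s[i,4]
def cont(m):return max(cv2.findContours(m,cv2.RETR_EXTERNAL,cv2.CHAIN_APPROX_NONE)[0],key=cv2.contourArea).reshape(-1,2)
def rect(c,m,z):
    p=plane(c,cont(m),z);r=cv2.minAreaRect(np.float32(p*1000));return np.round(r[0],1),np.round(r[1],1),round(r[2],1)
E
python3 - <<'E'
from h import *
S=bot.read_camera("scene");D=bot.read_camera("side")
seeds={"blue":((291,162),(243,230)),"green":((330,192),(239,200)),"red":((334,265),(279,167)),"pig":((220,178),(305,258)),"dark":((290,240),(289,195)),"white":((255,207),(293,231)),"yellow":((385,240),(230,180))}
out=[S["img"].copy(),D["img"].copy()]
for k,(a,b) in seeds.items():
    M=[comp(c,k,s,45 if k=="yellow" else 22) for c,s in((S,a),(D,b))]
    for o,m in zip(out,M):cv2.drawContours(o,[cont(m[0])],-1,(0,255,255),1)
    print(k,[(m[1].round(1).tolist(),int(m[2])) for m in M],"tri",tri([(S,M[0][1]),(D,M[1][1])]).round(4))
    if k in("white","yellow"):
        for c,m in((S,M[0]),(D,M[1])):print("  rect",rect(c,m[0],.024 if k=="white" else .017))
for k,s in((0,0),):
  for nm,(a,b),w in(("grey",((252,138),(247,289)),40),):
    for i,(c,s) in enumerate(((S,a),(D,b))):
        m,ce,n=comp(c,"dark",s,w,5);print(nm,ce.round(1),n,rect(c,m,.017));cv2.drawContours(out[i],[cont(m)],-1,(0,255,255),1)
for nm,(a,b) in(("corkY",((379,226),(228,186))),("corkG",((240,132),(253,300)))):
    for i,(c,s) in enumerate(((S,a),(D,b))):
        m,ce,n=comp(c,"cork",s,22);print(nm,ce.round(1),n,plane(c,[ce],.005).round(4));cv2.drawContours(out[i],[cont(m)],-1,(255,0,255),1)
f=lambda x:cv2.resize(x,None,fx=2.3,fy=2.3,interpolation=cv2.INTER_CUBIC)
A=f(out[0][105:330,195:425])
B=f(out[1][130:330,200:340])
cv2.imwrite("pics/c1.png",A[:600,:,::-1])
cv2.imwrite("pics/c2.png",B[:,:,::-1])
E
```

```text
blue [([291.6, 162.9], 155), ([242.4, 228.9], 89)] tri [ 0.51   -0.073   0.0534]
green [([329.7, 196.5], 258), ([238.5, 199.1], 99)] tri [0.518  0.0605 0.0466]
red [([334.4, 266.0], 194), ([280.0, 168.0], 1)] tri [0.6618 0.1871 0.0511]
pig [([219.0, 177.8], 392), ([304.7, 258.6], 349)] tri [ 0.6531 -0.189   0.0282]
dark [([289.7, 240.9], 414), ([289.1, 196.4], 201)] tri [0.668  0.065  0.0284]
white [([254.7, 204.6], 374), ([293.0, 229.6], 5)] tri [ 0.6482 -0.0701  0.0206]
  rect (array([648.9, -68.5]), array([52.2, 50.8]), 80.7)
  rect (array([647.1, -73.9]), array([ 4.5, 12.3]), 0.2)Traceback (most recent call last):
  File "<stdin>", line 6, in <module>
  File "h.py", line 23, in comp
    i=1+np.argmax(s[1:,4]);m=np.uint8(l==i)*255
        ~~~~~~~~~^^^^^^^^^
    return _wrapfunc(a, 'argmax', axis=axis, out=out, **kwds)
    return bound(*args, **kwds)
ValueError: attempt to get argmax of an empty sequence
```

```bash
sed -i 's/"yellow":((23,215,100)/"yellow":((22,170,90)/; s/(0,0,150),(180,50,255)/(0,0,120),(180,60,255)/' h.py
python3 - <<'E'
from h import *
S=bot.read_camera("scene");D=bot.read_camera("side")
out=[S["img"].copy(),D["img"].copy()]
for c,s in((S,(390,255)),(S,(382,212)),(D,(225,190)),(D,(238,170)),(S,(240,132)),(S,(252,138)),(D,(280,166))):print(cv2.cvtColor(c["img"],cv2.COLOR_RGB2HSV)[s[1],s[0]],end=" ")
print()
for k,a,z,w in(("blue",(291,162),.0485,14),("green",(330,192),.0485,14),("red",(334,265),.0485,14),("pig",(220,178),.029,22),("dark",(290,240),.029,22),("white",(255,207),.024,22)):
    m,ce,n=comp(S,k,a,w);cv2.drawContours(out[0],[cont(m)],-1,(0,255,255),1);print(k,n,plane(S,[ce],z).round(4))
for nm,k,sd,w in(("yel","yellow",((385,240),(230,180)),45),("grey","dark",((252,138),(247,289)),40),("corkY","cork",((379,226),(226,186)),20),("corkG","cork",((240,132),(253,300)),20)):
    for i,c in enumerate((S,D)):
        try:
            m,ce,n=comp(c,k,sd[i],w,5);cv2.drawContours(out[i],[cont(m)],-1,(0,255,255) if w>20 else (255,0,255),1)
            print(nm,n,rect(c,m,.017 if w>20 else .005),plane(c,[ce],.005).round(4))
        except Exception as e:print(nm,i,"fail")
f=lambda x,s:cv2.resize(x,None,fx=s,fy=s,interpolation=cv2.INTER_CUBIC)[:600,:,::-1]
cv2.imwrite("pics/c1.png",f(out[0][105:335,195:425],2.6))
cv2.imwrite("pics/c2.png",f(out[1][130:330,200:340],3))
E
```

```text
[ 26 255 168] [ 24 215 115] [ 23 158 105] [ 24 183 139] [ 17 133 136] [100  14  54] [  2 216 118] 
blue 152 [[ 0.5073 -0.076 ]]
green 218 [[0.5184 0.0571]]
red 194 [[0.6581 0.1872]]
pig 390 [[ 0.6542 -0.1888]]
dark 413 [[0.669  0.0651]]
white 417 [[ 0.6498 -0.0662]]
yel 1430 (array([508.2, 221.2]), array([161.7,  82.9]), 60.3) [[0.5119 0.2374]]
yel 317 (array([506.2, 217.8]), array([149.9,  77. ]), 60.4) [[0.5214 0.2505]]
grey 945 (array([ 498.8, -230.8]), array([ 85.8, 157.6]), 11.2) [[ 0.4894 -0.2173]]
grey 727 (array([ 487.2, -202.4]), array([74.6, 83.4]), 10.4) [[ 0.4871 -0.1921]]
corkY 551 (array([484.1, 185.5]), array([60.4, 61.9]), 61.0) [[0.4849 0.1858]]
corkY 141 (array([488.4, 199.7]), array([46.8, 55.8]), 59.7) [[0.4886 0.1992]]
corkG 427 (array([ 497.6, -276.3]), array([64.5, 66.6]), 11.0) [[ 0.4978 -0.2759]]
corkG 613 (array([ 501.9, -264.1]), array([70.9, 62.1]), 10.0) [[ 0.5022 -0.2655]]
```

View pics/c1.png

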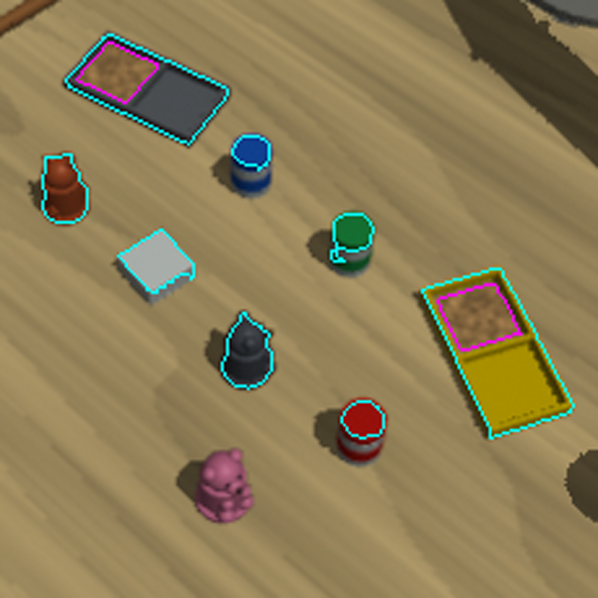

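View pics/c2.png

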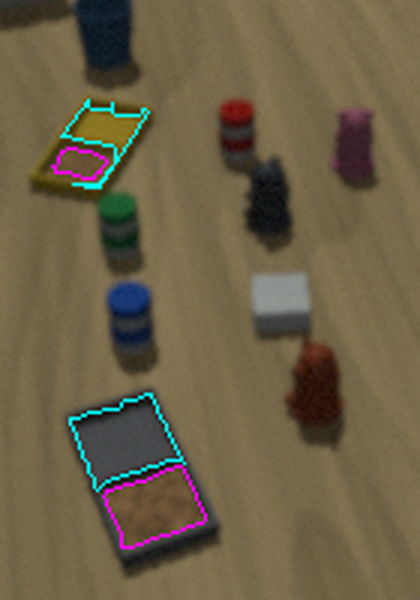

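The crop confirms the dark grey bear at scene (290,240), with the decoy pink at (281,291). The pig is terracotta at (220,178). The masks fit, apart from the clipped far ends in the side view. Next is a helper that turns world targets into tool-frame shifts.

```bash
cat > go.py <<'E'
# usage: go.py x y z jawdeg (mm): shift+turn in tool axes to that TCP pose, tool straight down
import sys,numpy as np
from scipy.spatial.transform import Rotation as R
from station import bot
x,y,z,a=map(float,sys.argv[1:5]);o=bot.get_obs();q=o["tool_rot"];C=R.from_quat([q[1],q[2],q[3],q[0]])
az=np.degrees(np.arctan2(y,x));a=az+(a-az+90)%180-90;t=np.radians(a)
T=R.from_matrix(np.c_[[-np.sin(t),np.cos(t),0],[np.cos(t),np.sin(t),0],[0,0,-1]])
T=R.from_matrix(np.c_[np.cross([np.cos(t),np.sin(t),0],[0,0,-1]),[np.cos(t),np.sin(t),0],[0,0,-1]])
d=C.inv().apply(np.array([x,y,z])/1000-o["eef_pos"])
print("shift",d.round(4),"turn",(np.degrees((C.inv()*T).as_rotvec())/5).round(2),"t",round(o["t"],2),"q7",round(o["q"][6],2))
E
python3 go.py 649 -68.5 150 -9.3
```

```text
shift [-0.6287 -0.4997  0.0499] turn [-1.000e-02  0.000e+00  1.554e+01] t 0.3 q7 -0.08
```

servo_tool(
  motion=[
    [[-0.18,-0.14,0.01,0,0,4,1],[-0.36,-0.28,0.02,0,0,8,1],[-0.5,-0.4,0.03,0,0,12,1],[-0.629,-0.5,0.05,0,0,15.5,1],[-0.629,-0.5,0.05,0,0,15.5,1],[-0.629,-0.5,0.05,0,0,15.5,1],[-0.629,-0.5,0.05,0,0,15.5,1],[-0.629,-0.5,0.05,0,0,15.5,1],[-0.629,-0.5,0.05,0,0,15.5,1],[-0.629,-0.5,0.05,0,0,15.5,1],[-0.629,-0.5,0.05,0,0,15.5,1],[-0.629,-0.5,0.05,0,0,15.5,1],[-0.629,-0.5,0.05,0,0,15.5,1],[-0.629,-0.5,0.05,0,0,15.5,1],[-0.629,-0.5,0.05,0,0,15.5,1],[-0.629,-0.5,0.05,0,0,15.5,1],[-0.629,-0.5,0.05,0,0,15.5,1],[-0.629,-0.5,0.05,0,0,15.5,1],[-0.629,-0.5,0.05,0,0,15.5,1],[-0.629,-0.5,0.05,0,0,15.5,1]],
  ],
  grip_force=40,
)

```text
t: 1.97
eef_pos: [0.6507, -0.0765, 0.15]
tool_rot: [0.002, 0.763, 0.646, -0.001]
contact_force: [-0.4, -1.1, 0.2]
gripper_width: 1.003
grasp_force: 0.0
```

```bash
python3 - <<'E'
from h import *
o=bot.get_obs();print(o["eef_pos"].round(4),o["t"],o["contact_force"])
W=bot.read_camera("wrist");cv2.imwrite("pics/w1.png",W["img"][:,:,::-1]);print(W["pose"].round(3).tolist())
E
python3 go.py 649 -68.5 12 -9.3
```

```text
[ 0.6507 -0.0765  0.15  ] 1.9667 [-0.38530374 -1.05110322  0.16269803]
[[0.986, -0.158, -0.046, 0.662], [-0.164, -0.943, -0.288, -0.003], [0.002, 0.292, -0.956, 0.324], [0.0, 0.0, 0.0, 1.0]]
shift [ 0.0085 -0.0034  0.1378] turn [ 0.02  0.05 -0.05] t 2.02 q7 0.1
```

View pics/w1.png

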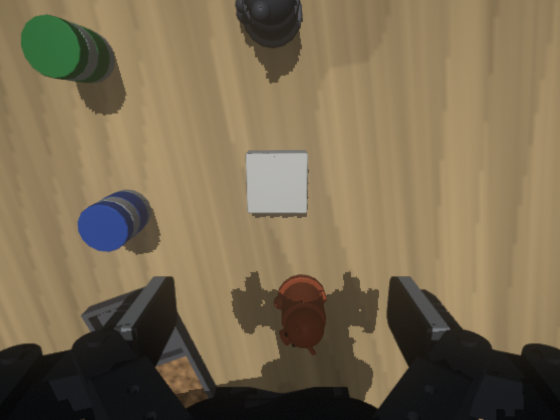

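The wrist view shows the plinth at (277,183), the blue lid at (107,225), the green lid at (53,47), the bear at (270,20) and the pig at (302,312). I'll refine the positions from it.

```bash
python3 - <<'E'
from h import *
W=bot.read_camera("wrist");o=bot.get_obs();print(o["eef_pos"].round(4))
m,ce,n=comp(W,"white",(277,183),50);print("plinth",n,ce.round(1),rect(W,m,.024))
m,ce,n=comp(W,"blue",(107,225),45);c=cont(m);(ex,ey),r=cv2.minEnclosingCircle(c);print("blue",n,ce.round(1),r,plane(W,[ce],.055).round(4))
E
python3 go.py 649 -68.5 70 -9.3
```

```text
[ 0.6498 -0.0733  0.1497]
plinth 3833 [276.3 180.6] (array([647.7, -64.5]), array([54.1, 52.2]), 81.6)
blue 1709 [102.4 227.3] 25.23996353149414 [[ 0.5081 -0.0717]]
shift [ 0.0048 -0.0016  0.0796] turn [ 0.01  0.03 -0.03] t 2.07 q7 0.09
```

```bash
python3 go.py 648 -65.5 14 -8.6
```

```text
shift [ 0.0077 -0.0031  0.1356] turn [ 0.01  0.03 -0.17] t 2.07 q7 0.09
```

servo_tool(
  motion=[
    [[0.003,-0.001,0.02,0,0,-0.1,1],[0.003,-0.001,0.05,0,0,-0.1,1],[0.003,-0.001,0.08,0,0,-0.1,1],[0.003,-0.001,0.1,0,0,-0.1,1],[0.003,-0.001,0.11,0,0,-0.1,1],[0.003,-0.001,0.12,0,0,-0.1,1],[0.003,-0.001,0.127,0,0,-0.1,1],[0.003,-0.001,0.132,0,0,-0.1,1],[0.003,-0.001,0.136,0,0,-0.1,1],[0.003,-0.001,0.136,0,0,-0.1,1],[0.003,-0.001,0.136,0,0,-0.1,1],[0.003,-0.001,0.136,0,0,-0.1,0.5],[0.003,-0.001,0.136,0,0,-0.1,0.4],[0.003,-0.001,0.136,0,0,-0.1,0.4],[0.003,-0.001,0.136,0,0,-0.1,0.4],[0.003,-0.001,0.136,0,0,-0.1,0.4],[0.003,-0.001,0.136,0,0,-0.1,0.4],[0.003,-0.001,0.136,0,0,-0.1,0.4]],
  ],
  grip_force=40,
)

```text
t: 3.57
eef_pos: [0.6487, -0.0656, 0.0139]
tool_rot: [-0.0, 0.758, 0.652, 0.0]
contact_force: [-0.3, -0.3, 0.2]
gripper_width: 0.399
grasp_force: 0.0
```

```bash
python3 go.py 502 -270 150 11.2; python3 go.py 648 -65.5 14 -8.6
```

```text
shift [-0.224  -0.1146 -0.1361] turn [-0.   -0.   -3.96] t 3.57 q7 0.16
shift [-0.     -0.0007 -0.0001] turn [-0. -0.  0.] t 3.57 q7 0.16
```

The fingers closed past the plinth width without any grip force, so I'll look.

```bash
python3 - <<'E'
from h import *
W=bot.read_camera("wrist")["img"];S=bot.read_camera("side")["img"]
a=cv2.resize(S[180:290,230:370],(700,550),interpolation=cv2.INTER_CUBIC);cv2.imwrite("pics/w2.png",W[:,:,::-1]);cv2.imwrite("pics/s2.png",a[:,:,::-1])
b=cv2.resize(W[120:420,140:440],(600,600))
o=np.hstack([b[:,:400],cv2.resize(S[180:290,230:370],(400,600))])
o=np.hstack([cv2.resize(W,(400,300)),cv2.resize(S[170:290,230:390],(400,300),interpolation=cv2.INTER_CUBIC)])
cv2.imwrite("pics/m2.png",o[:,:,::-1])
E
```

```text
(no output)
```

View pics/m2.png

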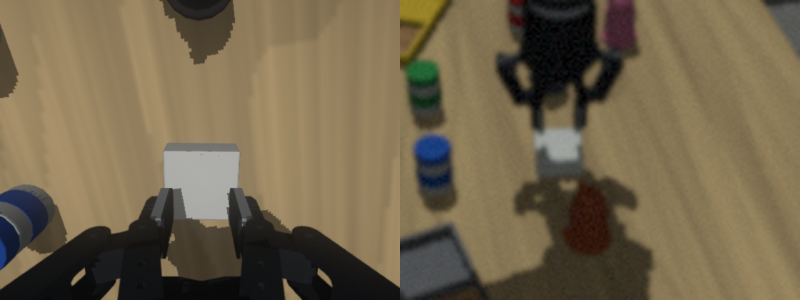

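The wrist crop shows the fingertips resting over the plinth's top face rather than beside it. They stand about 10 mm behind the TCP at this opening, so I'll open, go lower and close again.

servo_tool(
  motion=[
    [[0,-0.001,0,0,0,0,0.9],[0,-0.001,0,0,0,0,0.9],[0,-0.001,0,0,0,0,0.9],[0,-0.001,0,0,0,0,0.9],[0,-0.001,0.004,0,0,0,0.9],[0,-0.001,0.009,0,0,0,0.9],[0,-0.001,0.009,0,0,0,0.9],[0,-0.001,0.009,0,0,0,0.7],[0,-0.001,0.009,0,0,0,0.45],[0,-0.001,0.009,0,0,0,0.45],[0,-0.001,0.009,0,0,0,0.45],[0,-0.001,0.009,0,0,0,0.45],[0,-0.001,0.009,0,0,0,0.45],[0,-0.001,0.009,0,0,0,0.45]],
  ],
)

```text
t: 4.83
eef_pos: [0.6478, -0.0654, 0.005]
tool_rot: [0.0, 0.758, 0.652, 0.0]
contact_force: [0.1, -0.1, -0.0]
gripper_width: 0.453
grasp_force: 0.0
```

```bash
python3 - <<'E'
from h import *
W=bot.read_camera("wrist");p=W["pose"];o=bot.get_obs();e=o["eef_pos"]
def pr(X):
    r=cv2.projectPoints(np.float64(X).reshape(-1,1,3),cv2.Rodrigues(p[:3,:3].T)[0],-p[:3,:3].T@p[:3,3],W["K"],np.array([W["k1"],0,0,0,0.]))[0];return r.reshape(-1,2).round(0).tolist()
a=np.radians(-8.6);j=np.array([np.cos(a),np.sin(a),0]);t=np.array([-j[1],j[0],0])
for dz in(0,.005,.01,.015,.02):print(dz,pr([e+[0,0,dz]+s*j*.0193 for s in(-1,1)]))
m,ce,n=comp(W,"white",(277,250),90);print(n,ce,rect(W,m,.024))
im=W["img"].copy()[130:420,100:460];cv2.imwrite("pics/w3.png",cv2.resize(im,None,fx=2,fy=2)[:,:,::-1])
E
```

```text
0 [[246.0, 253.0], [320.0, 253.0]]
0.005 [[245.0, 257.0], [321.0, 257.0]]
0.01 [[244.0, 261.0], [322.0, 261.0]]
0.015 [[243.0, 265.0], [323.0, 265.0]]
0.02 [[242.0, 269.0], [324.0, 269.0]]
9241 [285.12617682 260.52039823] (array([647.7, -65.3]), array([52.6, 51.8]), 80.3)
```

View pics/w3.png

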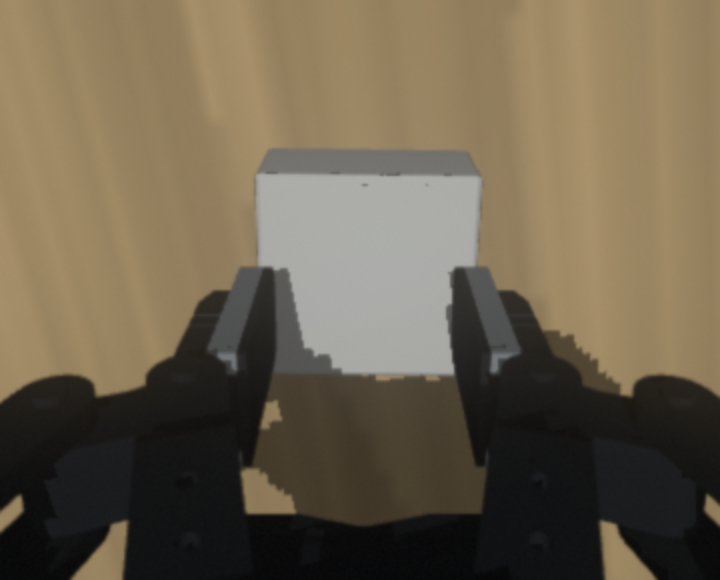

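The wrist crop shows the pad ends at crop rows ~265 and ~380, in front of the plinth's top face and higher than the TCP reading implies. I'll probe down gently over the plinth to find the real tip height.

servo_tool(
  motion=[
    [[0,0,0.002,0,0,0,0.45],[0,0,0.004,0,0,0,0.45],[0,0,0.006,0,0,0,0.45],[0,0,0.006,0,0,0,0.45],[0,0,0.006,0,0,0,0.45]],
  ],
)

```text
t: 5.3
eef_pos: [0.6475, -0.0654, -0.0014]
tool_rot: [-0.0, 0.758, 0.652, -0.0]
contact_force: [-0.3, -0.2, -0.6]
gripper_width: 0.45
grasp_force: 0.0
```

servo_tool(
  motion=[
    [[0,0,0.002,0,0,0,0.45],[0,0,0.004,0,0,0,0.45],[0,0,0.006,0,0,0,0.45],[0,0,0.006,0,0,0,0.45],[0,0,0.006,0,0,0,0.45]],
  ],
)

```text
t: 5.72
eef_pos: [0.6476, -0.0654, -0.0073]
tool_rot: [-0.0, 0.758, 0.652, -0.0]
contact_force: [-0.4, 0.2, 0.2]
gripper_width: 0.448
grasp_force: 0.0
```

```bash
python3 - <<'E'
from h import *
S=bot.read_camera("scene")["img"];D=bot.read_camera("side")["img"];W=bot.read_camera("wrist")["img"]
f=lambda x:cv2.resize(x,(400,300),interpolation=cv2.INTER_CUBIC)
cv2.imwrite("pics/m4.png",np.vstack([np.hstack([f(S[165:240,205:305]),f(D[180:255,240:340])]),np.hstack([f(W),f(W[180:330,180:380])])])[:,:,::-1])
E
```

```text
(no output)
```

View pics/m4.png

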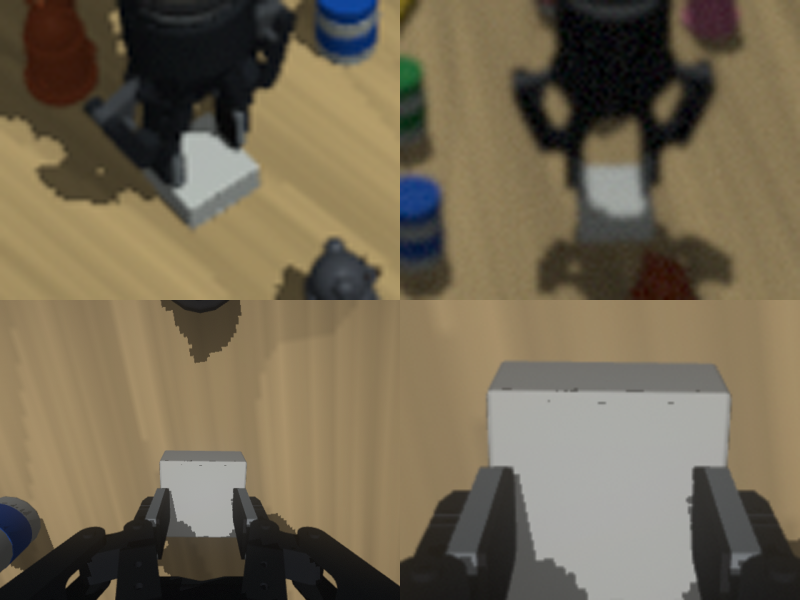

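The tips now hover just above the plinth's top face with the TCP reading -7 mm, so they sit about 33 mm behind the reported TCP. I'll probe on to contact to fix that offset.

servo_tool(
  motion=[
    [[0,0,0.001,0,0,0,0.45],[0,0,0.002,0,0,0,0.45],[0,0,0.003,0,0,0,0.45],[0,0,0.004,0,0,0,0.45],[0,0,0.004,0,0,0,0.45]],
  ],
)

```text
t: 6.28
eef_pos: [0.648, -0.0655, -0.0087]
tool_rot: [-0.0, 0.758, 0.652, 0.001]
contact_force: [-7.9, 2.2, 21.0]
gripper_width: 0.45
grasp_force: 10.4
```

Contact came at TCP z ≈ -8.5 mm, so the tips are about 32.5 mm behind the reported TCP at this opening. I'll back off, open, go beside the plinth and close.

servo_tool(
  motion=[
    [[0,0,-0.006,0,0,0,0.45],[0,0,-0.006,0,0,0,0.85],[0,0,-0.006,0,0,0,0.85],[0,0,-0.006,0,0,0,0.85],[0,0,-0.006,0,0,0,0.85],[0,0,0,0,0,0,0.85],[0,0,0.004,0,0,0,0.85],[0,0,0.008,0,0,0,0.85],[0,0,0.008,0,0,0,0.8],[0,0,0.008,0,0,0,0.6],[0,0,0.008,0,0,0,0.45],[0,0,0.008,0,0,0,0.45],[0,0,0.008,0,0,0,0.45],[0,0,0.008,0,0,0,0.45]],
  ],
)

```text
t: 7.45
eef_pos: [0.6478, -0.0654, -0.0191]
tool_rot: [0.0, 0.758, 0.652, 0.0]
contact_force: [0.2, -0.1, 0.1]
gripper_width: 0.598
grasp_force: 42.4
```

```bash
python3 go.py 502 -270 80 11.2
```

```text
shift [-0.224  -0.1136 -0.0991] turn [ 0.    0.   -3.96] t 7.45 q7 0.18
```

servo_tool(
  motion=[
    [[0,0,-0.01,0,0,0,0.45],[0,0,-0.03,0,0,0,0.45],[0,0,-0.06,0,0,0,0.45],[-0.02,-0.01,-0.09,0,0,-0.5,0.45],[-0.05,-0.025,-0.1,0,0,-1,0.45],[-0.08,-0.04,-0.1,0,0,-1.5,0.45],[-0.11,-0.056,-0.1,0,0,-2,0.45],[-0.14,-0.07,-0.1,0,0,-2.5,0.45],[-0.17,-0.086,-0.1,0,0,-3,0.45],[-0.195,-0.1,-0.1,0,0,-3.5,0.45],[-0.212,-0.108,-0.1,0,0,-3.9,0.45],[-0.222,-0.113,-0.1,0,0,-3.95,0.45],[-0.224,-0.114,-0.1,0,0,-3.95,0.45],[-0.224,-0.114,-0.1,0,0,-3.95,0.45],[-0.224,-0.114,-0.1,0,0,-3.95,0.45],[-0.224,-0.114,-0.1,0,0,-3.95,0.45]],
  ],
)

```text
t: 8.78
eef_pos: [0.5029, -0.2681, 0.0809]
tool_rot: [-0.0, 0.634, 0.773, 0.0]
contact_force: [0.2, -0.0, -1.0]
gripper_width: 0.59
grasp_force: 42.3
```

```bash
python3 - <<'E'
from h import *
o=bot.get_obs();print(o["eef_pos"].round(4),o["gripper_width"],o["contact_force"].round(1))
W=bot.read_camera("wrist")["img"];cv2.imwrite("pics/w5.png",W[:,:,::-1])
E
```

```text
[ 0.5029 -0.2681  0.0809] 0.5902426722114011 [ 0.2 -0.  -1. ]
```

View pics/w5.png

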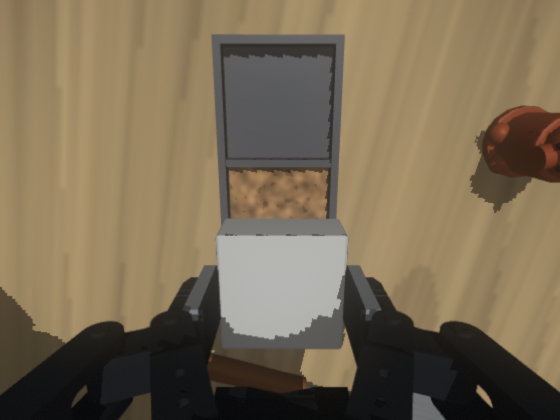

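The wrist view shows the grey tray's far rim at (213..344, 36) and its divider at rows 157–164. The plinth is held square with the tray, and the spatula handle is beyond the tray's near end. I'll compute the tray pose.

```bash
python3 - <<'E'
from h import *
W=bot.read_camera("wrist")
p=plane(W,[(213,36),(344,36),(225,161),(334,161)],.017)*1000;print(p.round(1).tolist())
far=(p[0]+p[1])/2;div=(p[2]+p[3])/2;u=(p[1]-p[0])/np.linalg.norm(p[1]-p[0]);print("x ang",np.degrees(np.arctan2(u[1],u[0])),"half",np.linalg.norm(far-div))
yv=(div-far)/np.linalg.norm(div-far);print("yang",np.degrees(np.arctan2(yv[1],yv[0])))
print("cork",div+37.5*yv,"bare",div-37.5*yv)
print("spat",plane(W,[(210,360),(305,380)],.012)*1000)
E
python3 go.py 502 -270 -5 11.2
```

```text
[[439.4, -164.8], [516.5, -149.4], [457.7, -237.5], [528.5, -223.3]]
x ang 11.323902719321033 half 74.82559150985462
yang -78.31229364443932
cork [ 500.69660567 -267.1008756 ] bare [ 485.50331685 -193.65590317]
spat [[ 469.67660379 -398.44915218]
 [ 548.46768773 -402.41261477]]
shift [-0.0015 -0.0009  0.0857] turn [ 0.   -0.01  0.02] t 8.88 q7 0.8
```

servo_tool(
  motion=[
    [[0.0025,-0.0005,0.02,0,0,0,0.45],[0.0025,-0.0005,0.045,0,0,0,0.45],[0.0025,-0.0005,0.065,0,0,0,0.45],[0.0025,-0.0005,0.08,0,0,0,0.45],[0.0025,-0.0005,0.086,0,0,0,0.45],[0.0025,-0.0005,0.09,0,0,0,0.45],[0.0025,-0.0005,0.092,0,0,0,0.45],[0.0025,-0.0005,0.093,0,0,0,0.45],[0.0025,-0.0005,0.094,0,0,0,0.45],[0.0025,-0.0005,0.0945,0,0,0,0.45],[0.0025,-0.0005,0.0945,0,0,0,0.45],[0.0025,-0.0005,0.0945,0,0,0,0.45]],
  ],
)

```text
t: 9.88
eef_pos: [0.5009, -0.2677, -0.0132]
tool_rot: [0.0, 0.635, 0.772, 0.0]
contact_force: [-0.4, 0.7, -0.9]
gripper_width: 0.597
grasp_force: 42.3
```

servo_tool(
  motion=[
    [[0,0,0.0005,0,0,0,0.45],[0,0,0.001,0,0,0,0.45],[0,0,0.0015,0,0,0,0.45],[0,0,0.0015,0,0,0,0.45]],
  ],
)

```text
t: 10.22
eef_pos: [0.5008, -0.2676, -0.0142]
tool_rot: [0.0, 0.635, 0.772, 0.0]
contact_force: [-2.6, 1.4, 9.7]
gripper_width: 0.593
grasp_force: 43.4
```

servo_tool(
  motion=[
    [[0,0,0,0,0,0,0.62],[0,0,-0.001,0,0,0,0.68],[0,0,-0.001,0,0,0,0.75],[0,0,-0.001,0,0,0,0.75],[0,0,-0.01,0,0,0,0.75],[0,0,-0.04,0,0,0,0.75],[0,0,-0.08,0,0,0,0.75],[0,0,-0.11,0,0,0,0.75],[0,0,-0.11,0,0,0,0.75],[0,0,-0.11,0,0,0,0.75],[0,0,-0.11,0,0,0,0.75]],
  ],
)

```text
t: 11.13
eef_pos: [0.5003, -0.2671, 0.0949]
tool_rot: [-0.0, 0.635, 0.773, 0.0]
contact_force: [-0.2, 0.5, -0.8]
gripper_width: 0.747
grasp_force: 0.0
```

```bash
python3 go.py 668 65 100 11.2; python3 - <<'E'
from h import *
W=bot.read_camera("wrist");m,ce,n=comp(W,"white",(283,240),90);print(bot.get_obs()["eef_pos"].round(4),n,ce.round(0),rect(W,m,.029))
E
```

```text
shift [ 0.2933  0.2288 -0.005 ] turn [-0.   -0.01 -0.01] t 11.13 q7 0.79
[ 0.4998 -0.267   0.0942] 5645 [282. 213.] (array([ 499.6, -265.7]), array([52.1, 55.3]), 11.2)
```

servo_tool(
  motion=[
    [[0.03,0.024,-0.005,0,0,0,0.9],[0.06,0.047,-0.005,0,0,0,0.9],[0.09,0.07,-0.005,0,0,0,0.9],[0.12,0.094,-0.005,0,0,0,0.9],[0.15,0.117,-0.005,0,0,0,0.9],[0.18,0.14,-0.005,0,0,0,0.9],[0.21,0.164,-0.005,0,0,0,0.9],[0.24,0.187,-0.005,0,0,0,0.9],[0.27,0.211,-0.005,0,0,0,0.9],[0.285,0.222,-0.005,0,0,0,0.9],[0.293,0.229,-0.005,0,0,0,0.9],[0.293,0.229,-0.005,0,0,0,0.9],[0.293,0.229,-0.005,0,0,0,0.9],[0.293,0.229,-0.005,0,0,0,0.9],[0.293,0.229,-0.005,0,0,0,0.9]],
  ],
)

```text
t: 12.43
eef_pos: [0.6679, 0.0611, 0.0999]
tool_rot: [0.0, 0.636, 0.771, -0.001]
contact_force: [0.2, -0.6, -0.3]
gripper_width: 0.899
grasp_force: 0.0
```

```bash
python3 - <<'E'
from h import *
W=bot.read_camera("wrist");cv2.imwrite("pics/w6.png",W["img"][:,:,::-1]);print(bot.get_obs()["eef_pos"].round(4))
E
python3 go.py 668 65 -16 11.2
```

```text
[0.668  0.0616 0.1   ]
shift [0.0035 0.0007 0.116 ] turn [-0.01  0.01 -0.05] t 12.48 q7 0.21
```

View pics/w6.png

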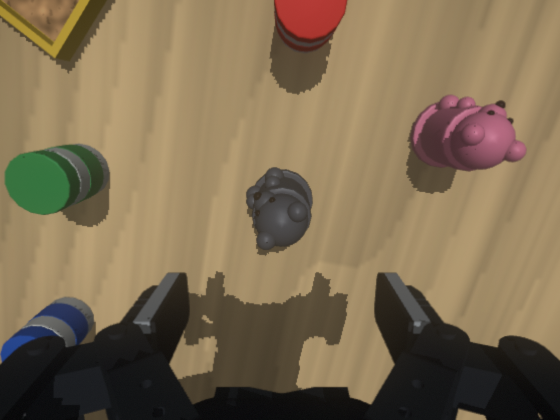

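The wrist view shows the bear directly ahead: foot centre about (283,194), head centre about (282,221). The pink one is well to the right at (465,135).

```bash
python3 - <<'E'
from h import *
W=bot.read_camera("wrist");print(bot.get_obs()["eef_pos"].round(4))
print("bear head",plane(W,[(282,221)],.055)*1000,"foot",plane(W,[(284,196)],.004)*1000)
print("red lid",plane(W,[(311,8)],.055)*1000,"green",plane(W,[(41,182)],.055)*1000)
E
python3 go.py 668 65 -16 11.2
```

```text
[0.6682 0.0622 0.1001]
bear head [[667.00780071  64.66789632]] foot [[667.79969042  68.81697812]]
red lid [[659.2728178  186.45399015]] green [[516.26099596  61.09868529]]
shift [0.0029 0.0004 0.1161] turn [-0.    0.01 -0.04] t 12.53 q7 0.21
```

servo_tool(
  motion=[
    [[0.0015,0,0.02,0,0,0,0.9],[0.0015,0,0.045,0,0,0,0.9],[0.0015,0,0.07,0,0,0,0.9],[0.0015,0,0.09,0,0,0,0.9],[0.0015,0,0.105,0,0,0,0.9],[0.0015,0,0.113,0,0,0,0.9],[0.0015,0,0.116,0,0,0,0.9],[0.0015,0,0.116,0,0,0,0.8],[0.0015,0,0.116,0,0,0,0.65],[0.0015,0,0.116,0,0,0,0.55],[0.0015,0,0.116,0,0,0,0.45],[0.0015,0,0.116,0,0,0,0.35],[0.0015,0,0.116,0,0,0,0.35],[0.0015,0,0.116,0,0,0,0.35],[0.0015,0,0.116,0,0,0,0.35]],
  ],
)

```text
t: 13.78
eef_pos: [0.669, 0.0658, -0.0147]
tool_rot: [0.0, 0.635, 0.773, 0.001]
contact_force: [-1.3, -0.0, 6.7]
gripper_width: 0.457
grasp_force: 39.7
```

```bash
python3 go.py 500.5 -267 115 11.2
```

```text
shift [-0.2939 -0.2295 -0.1301] turn [ 0.02 -0.   -0.01] t 13.78 q7 0.25
```

servo_tool(
  motion=[
    [[0,0,-0.01,0,0,0,0.35],[0,0,-0.03,0,0,0,0.35],[0,0,-0.06,0,0,0,0.35],[-0.015,-0.012,-0.09,0,0,0,0.35],[-0.04,-0.031,-0.12,0,0,0,0.35],[-0.07,-0.055,-0.13,0,0,0,0.35],[-0.1,-0.078,-0.13,0,0,0,0.35],[-0.13,-0.102,-0.13,0,0,0,0.35],[-0.16,-0.125,-0.13,0,0,0,0.35],[-0.19,-0.148,-0.13,0,0,0,0.35],[-0.22,-0.172,-0.13,0,0,0,0.35],[-0.25,-0.195,-0.13,0,0,0,0.35],[-0.272,-0.212,-0.13,0,0,0,0.35],[-0.287,-0.224,-0.13,0,0,0,0.35],[-0.294,-0.23,-0.13,0,0,0,0.35],[-0.294,-0.23,-0.13,0,0,0,0.35],[-0.294,-0.23,-0.13,0,0,0,0.35],[-0.294,-0.23,-0.13,0,0,0,0.35],[-0.294,-0.23,-0.13,0,0,0,0.35]],
  ],
)

```text
t: 15.37
eef_pos: [0.5007, -0.2652, 0.1138]
tool_rot: [-0.0, 0.634, 0.774, 0.0]
contact_force: [0.2, -0.1, -1.6]
gripper_width: 0.458
grasp_force: 40.6
```

```bash
python3 go.py 500.5 -267 14 11.2; python3 - <<'E'
from h import *
o=bot.get_obs();print(o["eef_pos"].round(4),o["gripper_width"],o["grasp_force"])
E
```

```text
shift [-0.0018 -0.0006  0.0998] turn [ 0.   -0.01  0.03] t 15.37 q7 0.78
[ 0.5007 -0.2652  0.1138] 0.45758104444149955 40.615333914756775
```

servo_tool(
  motion=[
    [[0,0,0.02,0,0,0,0.35],[0,0,0.045,0,0,0,0.35],[0,0,0.065,0,0,0,0.35],[0,0,0.08,0,0,0,0.35],[0,0,0.088,0,0,0,0.35],[0,0,0.093,0,0,0,0.35],[0,0,0.096,0,0,0,0.35],[0,0,0.097,0,0,0,0.35],[0,0,0.098,0,0,0,0.35],[0,0,0.098,0,0,0,0.35],[0,0,0.098,0,0,0,0.35]],
  ],
)

```text
t: 16.28
eef_pos: [0.5, -0.2674, 0.0165]
tool_rot: [0.001, 0.635, 0.773, 0.0]
contact_force: [-0.4, -0.4, -0.9]
gripper_width: 0.456
grasp_force: 40.6
```

servo_tool(
  motion=[
    [[0,0,0.0007,0,0,0,0.35],[0,0,0.0014,0,0,0,0.35],[0,0,0.002,0,0,0,0.35],[0,0,0.0025,0,0,0,0.35],[0,0,0.0025,0,0,0,0.35]],
  ],
)

```text
t: 16.7
eef_pos: [0.4997, -0.2673, 0.0143]
tool_rot: [0.0, 0.635, 0.772, 0.0]
contact_force: [-3.1, 2.2, 8.8]
gripper_width: 0.456
grasp_force: 41.6
```

servo_tool(
  motion=[
    [[0,0,-0.0005,0,0,0,0.48],[0,0,-0.0005,0,0,0,0.55],[0,0,-0.0005,0,0,0,0.65],[0,0,-0.0005,0,0,0,0.75],[0,0,-0.001,0,0,0,0.75],[0,0,-0.02,0,0,0,0.8],[0,0,-0.05,0,0,0,0.9],[0,0,-0.08,0,0,0,0.9],[0,0,-0.1,0,0,0,0.9],[0,0,-0.1,0,0,0,0.9],[0,0,-0.1,0,0,0,0.9]],
  ],
)

```text
t: 17.62
eef_pos: [0.5003, -0.2675, 0.1144]
tool_rot: [0.001, 0.635, 0.773, 0.001]
contact_force: [0.0, 0.3, -0.8]
gripper_width: 0.9
grasp_force: 0.0
```

```bash
python3 go.py 659 187 114 11.2; python3 - <<'E'
from h import *
W=bot.read_camera("wrist");S=bot.read_camera("scene");D=bot.read_camera("side")
f=lambda x:cv2.resize(x,(400,300),interpolation=cv2.INTER_CUBIC)
cv2.imwrite("pics/m7.png",np.hstack([f(W["img"]),f(D["img"][230:320,190:310])])[:,:,::-1])
E
```

```text
shift [0.4152 0.2437 0.0005] turn [ 0.03  0.01 -0.01] t 17.62 q7 0.79
```

View pics/m7.png

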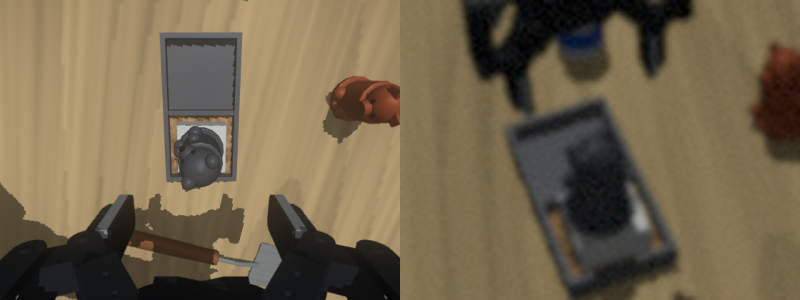

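The tray now shows the bear standing on the centred plinth in the cork compartment. Next is the red jar.

servo_tool(
  motion=[
    [[0.03,0.018,0,0,0,0,0.9],[0.065,0.038,0,0,0,0,0.9],[0.1,0.059,0,0,0,0,0.9],[0.135,0.079,0,0,0,0,0.9],[0.17,0.1,0,0,0,0,0.9],[0.205,0.12,0,0,0,0,0.9],[0.24,0.141,0,0,0,0,0.9],[0.275,0.161,0,0,0,0,0.9],[0.31,0.182,0,0,0,0,0.9],[0.345,0.202,0,0,0,0,0.9],[0.38,0.223,0,0,0,0,0.9],[0.403,0.237,0,0,0,0,0.9],[0.415,0.244,0,0,0,0,0.9],[0.415,0.244,0,0,0,0,0.9],[0.415,0.244,0,0,0,0,0.9],[0.415,0.244,0,0,0,0,0.9],[0.415,0.244,0,0,0,0,0.9],[0.415,0.244,0,0,0,0,0.9]],
  ],
)

```text
t: 19.27
eef_pos: [0.6585, 0.1846, 0.1136]
tool_rot: [0.0, 0.636, 0.772, -0.0]
contact_force: [0.5, 0.4, 1.0]
gripper_width: 0.898
grasp_force: 0.0
```

```bash
python3 - <<'E'
from h import *
W=bot.read_camera("wrist");print(bot.get_obs()["eef_pos"].round(4))
m,ce,n=comp(W,"red",(282,215),40,3);c=cont(m);(a,b),r=cv2.minEnclosingCircle(c);print("red",n,ce.round(1),(round(a),round(b)),round(r,1),plane(W,[(a,b)],.053)*1000)
E
python3 go.py 659 187 -14 11.2
```

```text
[0.6586 0.1851 0.1137]
shift [0.0018 0.0008 0.1277] turn [-0.    0.   -0.04] t 19.32 q7 0.01Traceback (most recent call last):
  File "<stdin>", line 3, in <module>
  File "h.py", line 23, in comp
    i=1+np.argmax(s[1:,4]);m=np.uint8(l==i)*255
        ~~~~~~~~~^^^^^^^^^
    return _wrapfunc(a, 'argmax', axis=axis, out=out, **kwds)
    return bound(*args, **kwds)
ValueError: attempt to get argmax of an empty sequence
```

servo_tool(
  motion=[
    [[0,0,0.025,0,0,0,0.9],[0,0,0.055,0,0,0,0.9],[0,0,0.08,0,0,0,0.9],[0,0,0.105,0,0,0,0.9],[0,0,0.118,0,0,0,0.9],[0,0,0.125,0,0,0,0.9],[0,0,0.128,0,0,0,0.9],[0,0,0.128,0,0,0,0.8],[0,0,0.128,0,0,0,0.65],[0,0,0.128,0,0,0,0.55],[0,0,0.128,0,0,0,0.45],[0,0,0.128,0,0,0,0.35],[0,0,0.128,0,0,0,0.35],[0,0,0.128,0,0,0,0.35],[0,0,0.128,0,0,0,0.35]],
  ],
)

```text
t: 20.57
eef_pos: [0.6596, 0.1875, -0.013]
tool_rot: [0.0, 0.635, 0.772, 0.001]
contact_force: [-0.3, -0.1, 6.2]
gripper_width: 0.457
grasp_force: 39.8
```

```bash
python3 go.py 485.5 -195 115 11.2
```

```text
shift [-0.3415 -0.2445 -0.1287] turn [ 0.02 -0.01 -0.01] t 20.57 q7 0.05
```

servo_tool(
  motion=[
    [[0,0,-0.01,0,0,0,0.35],[0,0,-0.03,0,0,0,0.35],[0,0,-0.06,0,0,0,0.35],[-0.02,-0.014,-0.09,0,0,0,0.35],[-0.05,-0.036,-0.12,0,0,0,0.35],[-0.08,-0.057,-0.129,0,0,0,0.35],[-0.11,-0.079,-0.129,0,0,0,0.35],[-0.14,-0.1,-0.129,0,0,0,0.35],[-0.17,-0.122,-0.129,0,0,0,0.35],[-0.2,-0.143,-0.129,0,0,0,0.35],[-0.23,-0.165,-0.129,0,0,0,0.35],[-0.26,-0.186,-0.129,0,0,0,0.35],[-0.29,-0.207,-0.129,0,0,0,0.35],[-0.315,-0.225,-0.129,0,0,0,0.35],[-0.332,-0.238,-0.129,0,0,0,0.35],[-0.341,-0.244,-0.129,0,0,0,0.35],[-0.341,-0.244,-0.129,0,0,0,0.35],[-0.341,-0.244,-0.129,0,0,0,0.35],[-0.341,-0.244,-0.129,0,0,0,0.35],[-0.341,-0.244,-0.129,0,0,0,0.35]],
  ],
)

```text
t: 22.23
eef_pos: [0.4863, -0.1927, 0.1143]
tool_rot: [-0.0, 0.634, 0.774, 0.0]
contact_force: [0.2, 0.4, -1.5]
gripper_width: 0.463
grasp_force: 40.6
```

```bash
python3 go.py 486 -194.5 -8 11.2
```

```text
shift [-0.0018 -0.0007  0.1223] turn [ 0.   -0.01  0.03] t 22.23 q7 0.65
```

servo_tool(
  motion=[
    [[0,0,0.025,0,0,0,0.35],[0,0,0.055,0,0,0,0.35],[0,0,0.08,0,0,0,0.35],[0,0,0.1,0,0,0,0.35],[0,0,0.11,0,0,0,0.35],[0,0,0.115,0,0,0,0.35],[0,0,0.118,0,0,0,0.35],[0,0,0.12,0,0,0,0.35],[0,0,0.121,0,0,0,0.35],[0,0,0.1218,0,0,0,0.35],[0,0,0.1226,0,0,0,0.35],[0,0,0.1232,0,0,0,0.35],[0,0,0.1236,0,0,0,0.35],[0,0,0.1236,0,0,0,0.35]],
  ],
)

```text
t: 23.4
eef_pos: [0.4857, -0.1948, -0.0081]
tool_rot: [0.0, 0.635, 0.772, 0.0]
contact_force: [-1.9, 1.4, 8.6]
gripper_width: 0.458
grasp_force: 41.6
```

servo_tool(
  motion=[
    [[0,0,-0.0005,0,0,0,0.48],[0,0,-0.0005,0,0,0,0.55],[0,0,-0.0005,0,0,0,0.65],[0,0,-0.0005,0,0,0,0.75],[0,0,-0.001,0,0,0,0.75],[0,0,-0.02,0,0,0,0.8],[0,0,-0.05,0,0,0,0.9],[0,0,-0.08,0,0,0,0.9],[0,0,-0.11,0,0,0,0.9],[0,0,-0.122,0,0,0,0.9],[0,0,-0.122,0,0,0,0.9],[0,0,-0.122,0,0,0,0.9]],
  ],
)

```text
t: 24.4
eef_pos: [0.4856, -0.1945, 0.1132]
tool_rot: [0.001, 0.635, 0.773, 0.0]
contact_force: [-0.9, -0.5, -0.3]
gripper_width: 0.903
grasp_force: 0.0
```

```bash
python3 go.py 654 -188.5 114 11.2
```

```text
shift [-0.0267  0.1664 -0.0006] turn [ 0.02  0.   -0.01] t 24.4 q7 0.66
```

servo_tool(
  motion=[
    [[-0.005,0.03,0,0,0,0,0.9],[-0.01,0.065,0,0,0,0,0.9],[-0.016,0.1,0,0,0,0,0.9],[-0.022,0.135,0,0,0,0,0.9],[-0.025,0.155,0,0,0,0,0.9],[-0.027,0.166,0,0,0,0,0.9],[-0.027,0.166,0,0,0,0,0.9],[-0.027,0.166,0,0,0,0,0.9],[-0.027,0.166,0,0,0,0,0.9],[-0.027,0.166,0,0,0,0,0.9]],
  ],
)

```text
t: 25.23
eef_pos: [0.6516, -0.1894, 0.1122]
tool_rot: [-0.001, 0.635, 0.772, -0.0]
contact_force: [-1.2, -0.3, 0.6]
gripper_width: 0.896
grasp_force: 0.0
```

```bash
python3 - <<'E'
from h import *
W=bot.read_camera("wrist");print(bot.get_obs()["eef_pos"].round(4))
R["pig"]=((0,150,30),(14,255,230))
m,ce,n=comp(W,"pig",(282,215),60,3);print(n,ce.round(1),plane(W,[ce],.035)*1000)
E
python3 go.py 654 -188.5 -15 11.2
```

```text
[ 0.652  -0.1894  0.1126]
3373 [282.1 206.3] [[ 650.43263749 -185.37881609]]
shift [0.0004 0.0023 0.1276] turn [-0.01 -0.   -0.02] t 25.28 q7 0.61
```

servo_tool(
  motion=[
    [[0.002,-0.001,0.02,0,0,0,0.9],[0.002,-0.001,0.045,0,0,0,0.9],[0.002,-0.001,0.07,0,0,0,0.9],[0.002,-0.001,0.095,0,0,0,0.9],[0.002,-0.001,0.115,0,0,0,0.9],[0.002,-0.001,0.124,0,0,0,0.9],[0.002,-0.001,0.128,0,0,0,0.9],[0.002,-0.001,0.128,0,0,0,0.8],[0.002,-0.001,0.128,0,0,0,0.65],[0.002,-0.001,0.128,0,0,0,0.55],[0.002,-0.001,0.128,0,0,0,0.45],[0.002,-0.001,0.128,0,0,0,0.35],[0.002,-0.001,0.128,0,0,0,0.35],[0.002,-0.001,0.128,0,0,0,0.35],[0.002,-0.001,0.128,0,0,0,0.35]],
  ],
)

```text
t: 26.53
eef_pos: [0.653, -0.1876, -0.0135]
tool_rot: [0.001, 0.635, 0.772, 0.001]
contact_force: [-2.4, 0.9, 6.1]
gripper_width: 0.457
grasp_force: 39.8
```

```bash
python3 go.py 487.5 187 115 -29.7;python3 - <<'E'
from station import bot
print(bot.get_obs()["q"].round(2))
E
```

```text
shift [ 0.3994 -0.0896 -0.129 ] turn [ 0.03 -0.    8.17] t 26.53 q7 0.65
[-0.04  0.75  0.34  1.7  -0.34  0.75  0.65]
```

servo_tool(
  motion=[
    [[0,0,-0.01,0,0,0,0.35],[0,0,-0.03,0,0,0,0.35],[0,0,-0.06,0,0,0,0.35],[0.02,-0.005,-0.09,0,0,0.4,0.35],[0.05,-0.011,-0.12,0,0,1,0.35],[0.085,-0.019,-0.129,0,0,1.8,0.35],[0.12,-0.027,-0.129,0,0,2.5,0.35],[0.155,-0.035,-0.129,0,0,3.2,0.35],[0.19,-0.043,-0.129,0,0,3.9,0.35],[0.225,-0.051,-0.129,0,0,4.6,0.35],[0.26,-0.058,-0.129,0,0,5.4,0.35],[0.295,-0.066,-0.129,0,0,6.2,0.35],[0.33,-0.074,-0.129,0,0,7,0.35],[0.36,-0.081,-0.129,0,0,7.7,0.35],[0.383,-0.086,-0.129,0,0,8.1,0.35],[0.399,-0.09,-0.129,0,0,8.2,0.35],[0.399,-0.09,-0.129,0,0,8.2,0.35],[0.399,-0.09,-0.129,0,0,8.2,0.35],[0.399,-0.09,-0.129,0,0,8.2,0.35],[0.399,-0.09,-0.129,0,0,8.2,0.35]],
  ],
)

```text
t: 28.2
eef_pos: [0.487, 0.1854, 0.1141]
tool_rot: [0.0, 0.866, 0.5, 0.0]
contact_force: [0.1, -0.8, -1.8]
gripper_width: 0.455
grasp_force: 40.5
```

```bash
python3 go.py 487.5 187 -8.5 -29.7; python3 - <<'E'
from h import *
W=bot.read_camera("wrist");cv2.imwrite("pics/w8.png",W["img"][:,:,::-1]);print(bot.get_obs()["eef_pos"].round(4))
R["yellow"]=((20,170,60),(34,255,255))
m,ce,n=comp(W,"yellow",(300,150),200,5);r=rect(W,m,.017);print(n,ce.round(0),r)
print(cv2.boxPoints(r).round(1).tolist(), cv2.boundingRect(cont(m)))
E
```

```text
shift [ 0.0016 -0.0004  0.1226] turn [ 0.01 -0.   -0.05] t 28.2 q7 -0.73
[0.487  0.1854 0.114 ]
8629 [286. 123.] (array([501.4, 216.5]), array([139.3,  78.7]), 61.1)
[[433.29998779296875, 174.5], [502.20001220703125, 136.5], [569.5, 258.5], [500.6000061035156, 296.5]] (225, 59, 108, 189)
```

View pics/w8.png

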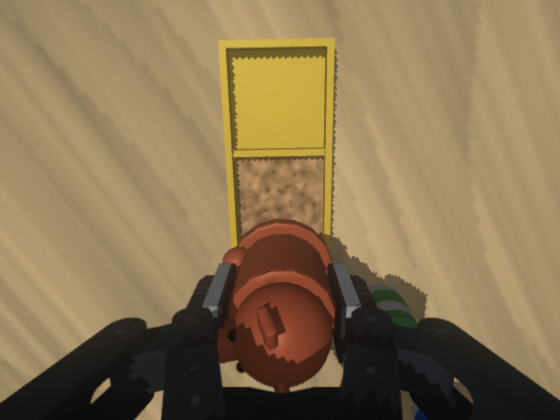

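The wrist view shows the yellow tray's far rim at (220,42)–(335,40) and its divider at (233,153)–(328,152). I'll compute the compartment centres.

```bash
python3 - <<'E'
from h import *
W=bot.read_camera("wrist")
p=plane(W,[(220,42),(335,40),(233,153),(328,152)],.017)*1000
far=(p[0]+p[1])/2;div=(p[2]+p[3])/2;u=p[1]-p[0];v=div-far;print(np.degrees(np.arctan2(u[1],u[0])),np.linalg.norm(u),np.linalg.norm(v),np.degrees(np.arctan2(v[1],v[0])))
v/=np.linalg.norm(v);print("cork",div+37.5*v,"bare",div-37.5*v)
E
python3 go.py 487.5 187 -8.5 -29.7
```

```text
-29.03854763174493 78.91934137515996 75.84036713261345 -118.4273472442161
cork [487.77607802 187.69242632] bare [523.47937882 253.64903563]
shift [ 0.0016 -0.0003  0.1225] turn [ 0.   -0.   -0.05] t 28.3 q7 -0.73
```

servo_tool(
  motion=[
    [[0.001,0,0.025,0,0,0,0.35],[0.001,0,0.055,0,0,0,0.35],[0.001,0,0.08,0,0,0,0.35],[0.001,0,0.1,0,0,0,0.35],[0.001,0,0.11,0,0,0,0.35],[0.001,0,0.115,0,0,0,0.35],[0.001,0,0.118,0,0,0,0.35],[0.001,0,0.12,0,0,0,0.35],[0.001,0,0.121,0,0,0,0.35],[0.001,0,0.1218,0,0,0,0.35],[0.001,0,0.1226,0,0,0,0.35],[0.001,0,0.1232,0,0,0,0.35],[0.001,0,0.1238,0,0,0,0.35],[0.001,0,0.1238,0,0,0,0.35]],
  ],
)

```text
t: 29.47
eef_pos: [0.4874, 0.1881, -0.0086]
tool_rot: [-0.001, 0.865, 0.501, 0.001]
contact_force: [-4.1, -0.9, 13.3]
gripper_width: 0.453
grasp_force: 42.1
```

servo_tool(
  motion=[
    [[0,0,-0.0005,0,0,0,0.48],[0,0,-0.0005,0,0,0,0.55],[0,0,-0.0005,0,0,0,0.65],[0,0,-0.0005,0,0,0,0.75],[0,0,-0.001,0,0,0,0.75],[0,0,-0.02,0,0,0,0.8],[0,0,-0.05,0,0,0,0.9],[0,0,-0.08,0,0,0,0.9],[0,0,-0.11,0,0,0,0.9],[0,0,-0.123,0,0,0,0.9],[0,0,-0.123,0,0,0,0.9],[0,0,-0.123,0,0,0,0.9]],
  ],
)

```text
t: 30.47
eef_pos: [0.4871, 0.1881, 0.1134]
tool_rot: [-0.0, 0.865, 0.501, 0.001]
contact_force: [-0.3, 0.1, 0.0]
gripper_width: 0.901
grasp_force: 0.0
```

```bash
python3 go.py 508.5 -73 114 -29.7
```

```text
shift [-0.2159  0.1484 -0.0008] turn [ 0.   -0.02 -0.02] t 30.47 q7 -0.73
```

servo_tool(
  motion=[
    [[-0.03,0.02,0,0,0,0,0.9],[-0.06,0.041,0,0,0,0,0.9],[-0.09,0.062,0,0,0,0,0.9],[-0.12,0.082,0,0,0,0,0.9],[-0.15,0.103,0,0,0,0,0.9],[-0.18,0.124,0,0,0,0,0.9],[-0.205,0.141,0,0,0,0,0.9],[-0.216,0.148,0,0,0,0,0.9],[-0.216,0.148,0,0,0,0,0.9],[-0.216,0.148,0,0,0,0,0.9],[-0.216,0.148,0,0,0,0,0.9],[-0.216,0.148,0,0,0,0,0.9]],
  ],
)

```text
t: 31.47
eef_pos: [0.5074, -0.0716, 0.1123]
tool_rot: [-0.001, 0.865, 0.502, -0.0]
contact_force: [-0.5, -0.4, 0.1]
gripper_width: 0.902
grasp_force: 0.0
```

```bash
python3 - <<'E'
from h import *
W=bot.read_camera("wrist");print(bot.get_obs()["eef_pos"].round(4))
m,ce,n=comp(W,"blue",(282,215),60,0);c=cont(m);(a,b),r=cv2.minEnclosingCircle(c);print(n,ce.round(1),(round(a),round(b)),round(r,1),plane(W,[ce],.053)*1000)
E
python3 go.py 508.5 -73 -14 -29.7
```

```text
[ 0.5076 -0.0717  0.1125]
2293 [283.6 218.9] (284, 219) 27.7 [[507.78821618 -72.29032648]]
shift [-0.0007  0.0016  0.1265] turn [-0.01  0.    0.  ] t 31.52 q7 -0.2
```

Confirmed at (508,-72.5). Grasping.

servo_tool(
  motion=[
    [[0,0,0.025,0,0,0,0.9],[0,0,0.055,0,0,0,0.9],[0,0,0.08,0,0,0,0.9],[0,0,0.105,0,0,0,0.9],[0,0,0.118,0,0,0,0.9],[0,0,0.125,0,0,0,0.9],[0,0,0.127,0,0,0,0.9],[0,0,0.127,0,0,0,0.8],[0,0,0.127,0,0,0,0.65],[0,0,0.127,0,0,0,0.55],[0,0,0.127,0,0,0,0.45],[0,0,0.127,0,0,0,0.35],[0,0,0.127,0,0,0,0.35],[0,0,0.127,0,0,0,0.35],[0,0,0.127,0,0,0,0.35]],
  ],
)

```text
t: 32.77
eef_pos: [0.5086, -0.0732, -0.0129]
tool_rot: [0.0, 0.865, 0.501, 0.001]
contact_force: [-1.3, 0.2, 5.7]
gripper_width: 0.453
grasp_force: 39.6
```

```bash
python3 go.py 523.5 253.5 115 -29.5
```

```text
shift [ 0.291  -0.1494 -0.1277] turn [ 0.01 -0.02 -0.07] t 32.77 q7 -0.04
```

servo_tool(
  motion=[
    [[0,0,-0.01,0,0,0,0.35],[0,0,-0.03,0,0,0,0.35],[0,0,-0.06,0,0,0,0.35],[0,0,-0.09,0,0,0,0.35],[0.02,-0.01,-0.12,0,0,0,0.35],[0.05,-0.026,-0.128,0,0,0,0.35],[0.08,-0.041,-0.128,0,0,0,0.35],[0.11,-0.056,-0.128,0,0,0,0.35],[0.14,-0.072,-0.128,0,0,0,0.35],[0.17,-0.087,-0.128,0,0,0,0.35],[0.2,-0.103,-0.128,0,0,0,0.35],[0.23,-0.118,-0.128,0,0,0,0.35],[0.26,-0.133,-0.128,0,0,0,0.35],[0.28,-0.144,-0.128,0,0,0,0.35],[0.291,-0.149,-0.128,0,0,0,0.35],[0.291,-0.149,-0.128,0,0,0,0.35],[0.291,-0.149,-0.128,0,0,0,0.35],[0.291,-0.149,-0.128,0,0,0,0.35],[0.291,-0.149,-0.128,0,0,0,0.35]],
  ],
)

```text
t: 34.35
eef_pos: [0.5236, 0.2507, 0.1143]
tool_rot: [0.0, 0.866, 0.5, -0.0]
contact_force: [-0.8, -0.1, -0.9]
gripper_width: 0.462
grasp_force: 40.4
```

```bash
python3 go.py 523.5 253.5 -8 -29.5
```

```text
shift [ 0.0024 -0.0015  0.1223] turn [ 0.    0.01 -0.11] t 34.35 q7 -0.77
```

servo_tool(
  motion=[
    [[0,0,0.025,0,0,0,0.35],[0,0,0.055,0,0,0,0.35],[0,0,0.08,0,0,0,0.35],[0,0,0.1,0,0,0,0.35],[0,0,0.11,0,0,0,0.35],[0,0,0.115,0,0,0,0.35],[0,0,0.118,0,0,0,0.35],[0,0,0.12,0,0,0,0.35],[0,0,0.121,0,0,0,0.35],[0,0,0.1218,0,0,0,0.35],[0,0,0.1226,0,0,0,0.35],[0,0,0.1232,0,0,0,0.35],[0,0,0.1236,0,0,0,0.35],[0,0,0.1236,0,0,0,0.35]],
  ],
)

```text
t: 35.52
eef_pos: [0.5239, 0.2537, -0.0079]
tool_rot: [-0.0, 0.865, 0.501, 0.001]
contact_force: [-3.2, -1.1, 12.2]
gripper_width: 0.456
grasp_force: 41.7
```

Contact at the expected height. I'll release and retreat.

servo_tool(
  motion=[
    [[0,0,-0.0005,0,0,0,0.48],[0,0,-0.0005,0,0,0,0.55],[0,0,-0.0005,0,0,0,0.65],[0,0,-0.0005,0,0,0,0.75],[0,0,-0.001,0,0,0,0.75],[0,0,-0.02,0,0,0,0.8],[0,0,-0.05,0,0,0,0.9],[0,0,-0.08,0,0,0,0.9],[0,0,-0.11,0,0,0,0.9],[0,0,-0.14,0,0,0,0.9],[0,0,-0.17,0,0,0,0.9],[0,0,-0.2,0,0,0,0.9],[0,0,-0.2,0,0,0,0.9],[0,0,-0.2,0,0,0,0.9],[0,0,-0.2,0,0,0,0.9]],
  ],
)

```text
t: 36.77
eef_pos: [0.5227, 0.2532, 0.1898]
tool_rot: [-0.0, 0.865, 0.501, -0.0]
contact_force: [-0.4, -0.4, -0.1]
gripper_width: 0.9
grasp_force: 0.0
```

```bash
python3 - <<'E'
from h import *
g=lambda n:bot.read_camera(n)["img"]
S,D,W=g("scene"),g("side"),g("wrist")
f=lambda x:cv2.resize(x,(400,300),interpolation=cv2.INTER_CUBIC)
cv2.imwrite("pics/m9.png",np.vstack([np.hstack([f(S[80:314,160:472]),f(D[140:335,180:440])]),np.hstack([f(W),f(S[95:185,200:320])])])[:,:,::-1])
E
```

```text
(no output)
```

View pics/m9.png

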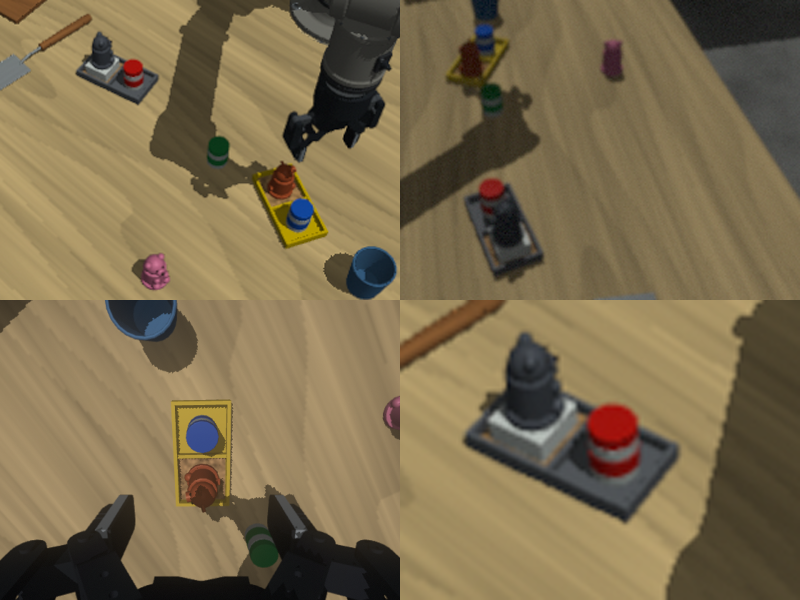

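The final views show all five pieces upright in their compartments: pig and blue jar in the yellow tray, bear on the plinth and red jar in the grey. The green jar, cup and spatula have not moved. Handing in.

```bash
python3 -c "
from station import bot
print(bot.hand_in())"
```

```text
the job is handed in; nothing more can be done
None
```

I handed in both kits at about 37 s of the 115 s; the final pictures show every piece upright in its compartment, with the green jar, cup and spatula where they were, but the hand-in call returned no verdict.

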